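# Pack the last pair of wedges head to tail

### The job

Finish filling the half-full white card tray with the two loose wooden wedges: lay them on the pair already in it, each head to tail with the wedge beneath it, the first one flat on its sole and the second turned over on top of it, slope on slope, so that all four make one solid block, square in the tray and level on top. Leave the glue bottle and the cartridge standing where they are.

Things in the scene. Friction and masses are not known exactly. Their poses are not given: they have to be found in the camera images.
- tray: white card tray, one wedge wide, fixed. Inside 133 (x) by 56 mm (y), board 3 mm: floor 3 mm above the bench. End walls 64 mm high; sides cut down to 14 mm lips with shoulders over the last 16 mm, so fingers pass beside the wedges. Filled, the block tops out 81 mm above the bench. Origin: centre of underside; x points roughly to the robot's right, to the lowest wedge's head.
- packed_lower: beech wedge, 125 mm long, 48 wide, 32 thick at the head falling evenly to 7 at the toe, about 80 g. Origin: centre of its flat sole; x along the sole to the head, y across, z from the sole into the wood (up when lying on its sole, down when turned over). Lies at the bottom of the tray on its sole, its head at the tray's +x end; loose.
- packed_upper: beech wedge, 125 mm long, 48 wide, 32 thick at the head falling evenly to 7 at the toe, about 80 g. Origin: centre of its flat sole; x along the sole to the head, y across, z from the sole into the wood (up when lying on its sole, down when turned over). Lies turned over on the lowest wedge, slope on slope, its head at the tray's -x end, its level sole on top, 42 mm above the bench; loose.
- wedge_a: beech wedge, 125 mm long, 48 wide, 32 thick at the head falling evenly to 7 at the toe, about 80 g. Origin: centre of its flat sole; x along the sole to the head, y across, z from the sole into the wood (up when lying on its sole, down when turned over). Loose on the bench on its sole, its head pointing somewhere to the left. Alike in all with wedge_b: either may go in first.
- wedge_b: beech wedge, 125 mm long, 48 wide, 32 thick at the head falling evenly to 7 at the toe, about 80 g. Origin: centre of its flat sole; x along the sole to the head, y across, z from the sole into the wood (up when lying on its sole, down when turned over). Loose on the bench on its sole, its head pointing somewhere to the right. Alike in all with wedge_a.
- glue_bottle: round white glue bottle with green label and orange spout, 66 mm across, 210 mm tall, standing at the left; bystander. Origin at the centre of its base.
- cartridge: yellow sealant cartridge with black band and grey nozzle, 49 mm across, 301 mm tall, standing at the left; bystander. Origin at the centre of its base.
- stock_bin: blue picking bin, 170 x 105 x 75 mm high, with small white bottles in it, fixed to the bench at the right; bystander. Origin at the centre of its base.
- packed_lower_head (a point): middle of the head (the 32 mm end face) of packed_lower: 62.5 mm along its x and 16 mm up from the sole
- packed_upper_head (a point): middle of the head (the 32 mm end face) of packed_upper: 62.5 mm along its x and 16 mm up from the sole
- wedge_a_head (a point): middle of the head (the 32 mm end face) of wedge_a: 62.5 mm along its x and 16 mm up from the sole
- wedge_b_head (a point): middle of the head (the 32 mm end face) of wedge_b: 62.5 mm along its x and 16 mm up from the sole
Things that resemble listed ones, but are neither listed nor needed, are in the scene too. What is shaped like the wedge_b but blue or pink is not meant.

How it is judged:
By the outcome, as a careful person would: the job done as asked, in the order asked, and still so for the second after the job is handed in, with the robot touching nothing.
It also fails if it takes over 64 s, if anything falls off the work surface, if the arm or the gripper's body presses on something with over 40 N, if the wrist force passes 120 N, or if a joint passes its speed limit or range.

### The arm

A 6-joint arm with a two-finger parallel gripper is mounted at the origin on the work surface. World frame = base frame: x ahead of the robot, y to its left, z up, the work surface at z = 0. Lengths are in m, angles in rad, forces in N, time in s.
With the tool pointing down it reaches from about 0.25 to 0.8 m from the base axis. Payload 3.9 kg.
Tool frame: the origin (TCP) lies at the very end of the fingers, on their centre line; the grasp point (between the pads) lies 19 mm behind it; z points along the fingers, y is the line along which they close (so a half turn about z gives the same grasp; the last joint's range is limited). The gripper opens to 85 mm and grips with 20 to 120 N. Pads are 22 mm wide; open, the fingers measure 114 mm over their backs; the gripper's body (76 mm by 85 mm) begins 54 mm behind the grasp point. The pads swing forward as they close: fully open they stand 13 mm farther back than shut.
Start: joints at [1.316, 0.26, -0.138, 1.173, 0, 1.571], TCP at [0.132, 0.508, 0.231] pointing down, gripper open.
Joint ranges: [-2.78, 2.78], [-0.83, 1.72], [-1.28, 1.37], [-1.9, 2.12], [-1.57, 1.48], [-3.14, 3.14]. Speed limits (rad/s): [2.57, 2.57, 3.14, 3.14, 3.14, 3.14].

### API

Orientations are given as a unit quaternion [x, y, z, w].
In Python, from rig import readout, optics, ticket gives the robot as it stands.
- The arm moves only by the tool drive_tool, never from a script. Its argument "series" is a list of rows, each a list of 3 entries, a list of its own where there are three numbers: the opening, from 0 (shut) to 1 (fully open), then the shift along the tool's x, y, z in cm, then the turn, a rotation vector about the tool's x, y, z in rad. A call has 1 to 20 rows; each row shifts and turns the commanded pose from where the row before left it, along the tool's axes as they then stand; what a row does not reach is not made up. A row lasts 1/12 s, in which the tool goes at most 41.7 mm and 7.16 degrees, less where a joint would pass 70% of its speed; a pose out of reach is approached as far as the arm can. A call is refused whole if a number of a shift passes 4.17 or a number of a turn 0.125, either way. A call with a gripper value outside its range is refused whole. The fingers move at their own pace and stop on an object; "newtons" is the grip in N (left out, the last holds). Time passes only in rows, so rows that do not move let the fingers close. It gives the time, the measured TCP pose, the force, the opening and the grip force at its end, in the units of the state.
- readout.observe(): the state, without advancing time (a new reading comes with each control period).
- optics.grab_frame(name): name is "scene" or "top" or "wrist"; returns (picture, depth): 480x640x3 uint8, red, green, blue; 480x640 float32, m along the optical axis (not along the pixel's ray), 0 where there is no reading.
- optics.get_calibration(name): a dict with "fovy" (degrees; the focal length in pixels is half the picture's height over the tangent of half this angle, whatever the lens; pixels are square), "cx", "cy" (the principal point, pixels), "cam_to_world" (4x4, takes a point from camera to world coordinates); the wrist camera has in their place "mount" (4x4, takes a point from camera to tool coordinates, whose origin is the TCP and whose axes are the flange's). Camera axes: x right, y down, z forward; pixel columns grow to the right and rows downward; lengths in m; the calibration is good to about 2 mm. A picture is of the moment at which its call begins: read the wrist's pose just before it. get_calibration takes no time and is no camera call.
- ticket.job_done(): hands the job in; it is judged then, once.
The state is a dict: "time": time; "qpos": joint angles; "dq": joint speeds; "joint_efforts": joint torques, N m; "tcp_pos": TCP position; "ee_rot": TCP orientation; "contact_force": force on the tool from outside, world axes, zero at the start; "ft_torque": the same for the moment, N m; "gripper_width": finger opening in m; "gripper_force": force on a finger pad.
Only numpy, scipy, OpenCV 4.12 (cv2) and the standard library are available. Lean on these libraries where they do the work, as an engineer would, in place of code of your own. Each camera call takes 0.05 s, during which the arm holds its last target. There are 200 camera calls.

## Working session

There is one attempt and no reset: what is moved stays moved. The work goes in short steps, Python scripts to look and compute and a tool call to move; the robot and the scene stay as the last step left them, time stands still between calls to the robot, and variables do not carry over. Pictures are saved under pics/ and viewed, at most 10 in all, crops included, and the job is handed in when it is done.

Besides the shell and the picture viewer there is one more tool, called after ">>>" as a command line: name --argument value ..., lists and objects as JSON in quotes. drive_tool: Moves the arm, as the interface text tells. Its arguments: {"type":"object","properties":{"series":{"type":"array"},"newtons":{"type":"number"}},"required":["series"]}

```bash
ls; mkdir -p pics; python3 - <<'E'
from rig import readout, optics
import cv2,numpy as np
s=readout.observe();print(s)
for n in("scene","top"):
    p,d=optics.grab_frame(n);cv2.imwrite(f"pics/{n}0.png",p[...,::-1]);np.save(f"{n}0.npy",d);np.save(f"{n}0rgb.npy",p)
    print(n,optics.get_calibration(n))
print(optics.get_calibration("wrist"))
E
```

```text
pics
{'time': 0.0, 'qpos': array([ 1.31596730e+00,  2.60700724e-01, -1.39407798e-01,  1.17268451e+00,
       -1.38678425e-06,  1.57081538e+00]), 'dq': array([-9.77908758e-05,  1.89184178e-03,  1.12851508e-04, -1.99206316e-03,
       -1.01976039e-03, -2.83966681e-04]), 'joint_efforts': array([ 1.97957743e-03, -4.05679750e+01,  2.53921098e+01,  1.89153658e-02,
        7.16771274e-05,  8.01648614e-07]), 'tcp_pos': array([0.13216746, 0.50737415, 0.23044149]), 'ee_rot': array([ 1.27079426e-01,  9.91892042e-01, -9.90348865e-04, -1.26163484e-04]), 'contact_force': array([-0.24991205,  0.02733944,  0.2150834 ]), 'ft_torque': array([0.0256689 , 0.05390043, 0.00253065]), 'gripper_force': 0.0, 'gripper_width': 0.08539163595519318}
scene {'fovy': 47.52729650270918, 'cx': 315.13938852225874, 'cy': 238.4250876109352, 'cam_to_world': array([[-3.21534275e-01,  7.34563201e-01, -5.97522061e-01,
         1.28983757e+00],
       [ 9.46897933e-01,  2.49351924e-01, -2.02997347e-01,
         2.77406793e-01],
       [-1.21105751e-04, -6.31063009e-01, -7.75731567e-01,
         1.12469344e+00],
       [ 0.00000000e+00,  0.00000000e+00,  0.00000000e+00,
         1.00000000e+00]])}
top {'fovy': 51.21815939795982, 'cx': 322.6704219871373, 'cy': 233.14266995218364, 'cam_to_world': array([[ 0.01332865, -0.99091166,  0.13385226,  0.27953786],
       [-0.99990599, -0.0127776 ,  0.00497507, -0.00314285],
       [-0.00321954, -0.13390599, -0.99098881,  1.48114803],
       [ 0.        ,  0.        ,  0.        ,  1.        ]])}
{'fovy': 65.45328725568271, 'cx': 317.0345049804993, 'cy': 239.50753879525698, 'mount': array([[-9.82469596e-04, -9.60264347e-01, -2.79090340e-01,
         7.01358279e-02],
       [ 9.99999510e-01, -9.78439300e-04, -1.53744978e-04,
        -1.51721466e-04],
       [-1.25437136e-04, -2.79090354e-01,  9.60264838e-01,
        -1.41695540e-01],
       [ 0.00000000e+00,  0.00000000e+00,  0.00000000e+00,
         1.00000000e+00]])}
```

View pics/scene0.png

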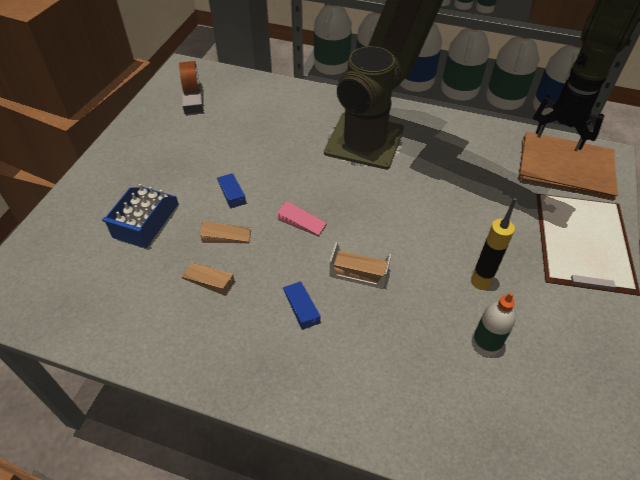

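View pics/top0.png

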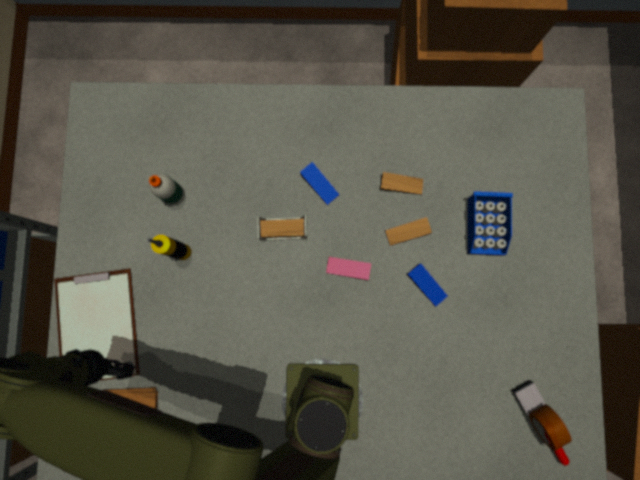

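The scene picture shows the tray at (360,265) and wooden wedges at (225,232) and (208,277). In the top picture the tray is at (283,228) and the wooden wedges are at (402,183) and (408,231).

Lookalikes in the top picture:
- blue wedges at (320,183) and (427,284)
- pink wedge at (349,268)
- brown board at (135,395)
- packed wedge in the tray at (283,228)

By the description I choose the two beech ones at (402,183) and (408,231).

```bash
cat > h.py <<'E'
import numpy as np,cv2
from rig import readout,optics
from scipy.spatial.transform import Rotation as Ro
def pts(name,p,d,c,T):
    f=240/np.tan(np.radians(c["fovy"]/2));v,u=np.mgrid[:480,:640]
    P=np.stack([(u-c["cx"])*d/f,(v-c["cy"])*d/f,d],-1)
    return P@T[:3,:3].T+T[:3,3]
def shot(name):
    T=None
    if name=="wrist":
        s=readout.observe()
    p,d=optics.grab_frame(name);c=optics.get_calibration(name)
    if name=="wrist":
        E=np.eye(4);E[:3,:3]=Ro.from_quat(s["ee_rot"]).as_matrix();E[:3,3]=s["tcp_pos"];T=E@c["mount"]
    else:T=c["cam_to_world"]
    return p,d,pts(name,p,d,c,T),T
def wood(p,d):
    h=cv2.cvtColor(p,cv2.COLOR_RGB2HSV)
    m=((h[...,0]>5)&(h[...,0]<22)&(h[...,1]>90)&(h[...,2]>60)&(d>0)).astype(np.uint8)
    return cv2.morphologyEx(m,cv2.MORPH_OPEN,np.ones((3,3),np.uint8))
def blobs(p,d,X,amin=100,box=((.2,.75),(-.35,.3))):
    n,l,st,ce=cv2.connectedComponentsWithStats(wood(p,d))
    for i in range(1,n):
        if st[i,4]<amin: continue
        Q=X[l==i];m=np.median(Q,0)
        if not(box[0][0]<m[0]<box[0][1] and box[1][0]<m[1]<box[1][1]):continue
        r=cv2.minAreaRect((Q[:,:2]*1000).astype(np.float32))
        A=np.c_[Q[:,:2]-m[:2],np.ones(len(Q))];g=np.linalg.lstsq(A,Q[:,2],rcond=None)[0]
        print("px",ce[i].round(),"n",st[i,4],"rect",np.round(r[0],1),np.round(r[1],1),round(r[2],1),"z",np.percentile(Q[:,2],[5,50,95]).round(4),"grad",g.round(3),"ctr",m.round(4))
E
python3 - <<'E'
from h import *
for n in("scene","top"):
    c=optics.get_calibration(n);p=np.load(n+"0rgb.npy");d=np.load(n+"0.npy");print(n);blobs(p,d,pts(n,p,d,c,c["cam_to_world"]))
E
```

```text
scene
px [224. 233.] n 875 rect [ 491.2 -250.1] [ 54.8 134. ] 16.5 z [0.0027 0.0155 0.0288] grad [-0.087 -0.198  0.016] ctr [ 0.4965 -0.2487  0.0155]
px [359. 266.] n 1122 rect [494.  121.7] [ 59.5 130.6] 1.8 z [0.0128 0.0389 0.0432] grad [-0.27   0.014  0.035] ctr [0.5016 0.123  0.0389]
px [209. 277.] n 919 rect [ 633.4 -231.9] [134.5  52.9] 83.4 z [0.0041 0.0169 0.0293] grad [-0.077  0.157  0.017] ctr [ 0.6388 -0.2175  0.0169]
top
px [401. 183.] n 712 rect [ 635.6 -231.8] [127.1  59.8] 83.3 z [0.0056 0.0192 0.0321] grad [-0.016  0.18   0.019] ctr [ 0.6303 -0.2271  0.0192]
px [282. 228.] n 764 rect [491.2 125.4] [ 54.4 128.2] 3.0 z [0.0329 0.042  0.0475] grad [-0.04  -0.003  0.041] ctr [0.4879 0.1227 0.042 ]
px [408. 231.] n 733 rect [ 489.1 -250.3] [ 52.4 134.8] 17.2 z [0.0051 0.0193 0.0325] grad [-0.013 -0.196  0.02 ] ctr [ 0.4864 -0.248   0.0193]
```

```bash
cat >> h.py <<'E'
def Rt(yaw,tilt=0):
    """tool y (closing) at world angle yaw deg, pointing down, then tilt deg about tool y"""
    a=np.radians(yaw);y=np.array([np.cos(a),np.sin(a),0]);z=np.array([0,0,-1.]);x=np.cross(y,z)
    return np.c_[x,y,z]@Ro.from_euler('y',tilt,degrees=True).as_matrix()
def go(P,R,P0=None,R0=None):
    """translation at fixed attitude / remaining turn, from the measured pose"""
    s=readout.observe()
    if P0 is None:P0=s["tcp_pos"]
    if R0 is None:R0=Ro.from_quat(s["ee_rot"]).as_matrix()
    rv=Ro.from_matrix(R0.T@R).as_rotvec()
    print("turn first:",rv.round(3),"rows",np.abs(rv).max()/.12,"| then shift cm (new axes)",(R.T@(np.array(P)-P0)*100).round(2),"| shift cm old axes",(R0.T@(np.array(P)-P0)*100).round(2),"|",np.linalg.norm(np.array(P)-P0).round(3))
E
python3 - <<'E'
from h import *
go([.49,.12,.2],Rt(3))
for n in["top"]:
    c=optics.get_calibration(n);d=np.load(n+"0.npy");X=pts(n,0,d,c,c["cam_to_world"])
    for u,v in((165,245),(163,187),(349,268),(320,183),(427,284)):print(u,v,X[v,u].round(3))
E
```

```text
turn first: [-2.000e-03  1.000e-03  1.264e+00] rows 10.530258694095384 | then shift cm (new axes) [-40.57  33.71   3.06] | shift cm old axes [-44.39 -28.47   3.1 ] | 0.528
165 245 [0.415 0.405 0.214]
163 187 [0.579 0.437 0.157]
349 268 [ 0.375 -0.074  0.02 ]
320 183 [0.629 0.014 0.016]
427 284 [ 0.332 -0.3    0.022]
```

>>> drive_tool --series '[[1,[0,0,0],[0,0,0.115]],[1,[0,0,0],[0,0,0.115]],[1,[0,0,0],[0,0,0.115]],[1,[0,0,0],[0,0,0.115]],[1,[0,0,0],[0,0,0.115]],[1,[0,0,0],[0,0,0.115]],[1,[0,0,0],[0,0,0.115]],[1,[0,0,0],[0,0,0.115]],[1,[0,0,0],[0,0,0.115]],[1,[0,0,0],[0,0,0.115]],[1,[0,0,0],[0,0,0.115]],[1,[-3.5,1.69,0],[0,0,0]],[1,[-3.5,1.69,0],[0,0,0]],[1,[-3.5,1.69,0],[0,0,0]],[1,[-3.5,1.69,0],[0,0,0]],[1,[-3.5,1.69,0],[0,0,0]],[1,[-3.5,1.69,0],[0,0,0]],[1,[-3.5,1.69,0],[0,0,0]],[1,[-3.5,1.69,0],[0,0,0]],[1,[-3.5,1.69,0],[0,0,0]]]'

```text
time: 1.77
tcp_pos: [0.3004, 0.1993, 0.2311]
ee_rot: [0.689, 0.725, -0.0, -0.0]
contact_force: [1.1, -0.2, -0.5]
gripper_width: 0.0854
gripper_force: 0.0
```

>>> drive_tool --series '[[1,[-1.5,3.1,0],[0,0,0]],[1,[-1.5,3.1,0],[0,0,0]],[1,[-1.5,3.1,0],[0,0,0]],[1,[-1.5,3.1,0],[0,0,0]],[1,[-1.5,3.1,0],[0,0,0]],[1,[-1.5,3.0,0],[0,0,0]],[1,[0,0,0],[0,0,0]],[1,[0,0,0],[0,0,0]]]'

```text
time: 2.43
tcp_pos: [0.4905, 0.1199, 0.2304]
ee_rot: [0.69, 0.724, -0.001, -0.0]
contact_force: [-0.5, 0.3, -0.0]
gripper_width: 0.0854
gripper_force: 0.0
```

```bash
python3 - <<'E'
from h import *
s=readout.observe();print(s["time"],s["tcp_pos"],s["qpos"],s["dq"].round(3))
p,d,X,T=shot("wrist");cv2.imwrite("pics/w1.png",p[...,::-1]);np.savez("w1.npz",p=p,d=d,X=X)
blobs(p,d,X)
E
```

```text
2.4333 [0.49050408 0.11990185 0.23036508] [ 2.39673963e-01  2.27343387e-01 -1.85046271e-01  1.15997413e+00
  1.11571017e-04  1.76185062e+00] [ 0.033 -0.034 -0.043  0.02   0.008  0.004]
px [318. 204.] n 6945 rect [490.3 120.4] [ 49.6 130.3] 3.0 z [0.0399 0.0411 0.0423] grad [0.025 0.004 0.041] ctr [0.4915 0.1282 0.0411]
```

View pics/w1.png

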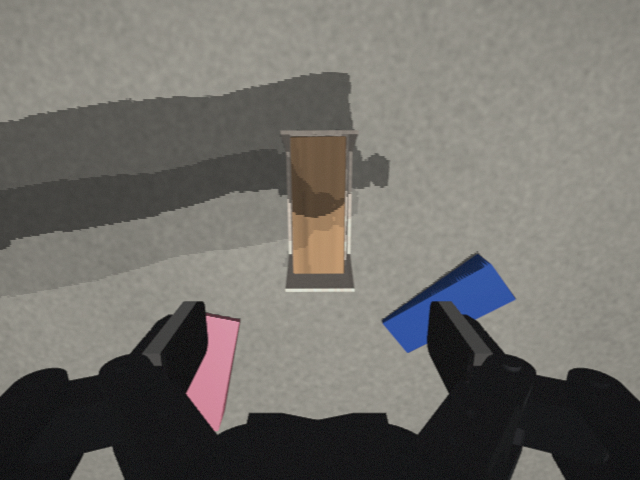

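The wrist view over the tray shows it at cols 280-355, rows 130-290, with the packed wedge's level sole at z=41 mm. Pink is at (215,370) and blue at (450,300), both outside the tray.

```bash
cat > tray.py <<'E'
from h import *
z=np.load("w1.npz");X=z["X"];p=z["p"]
r=(slice(110,310),slice(265,370));Q=X[r].reshape(-1,3)
W=Q[(Q[:,2]>.056)&(Q[:,2]<.075)]
for nm,S in(("left",W[W[:,1]>.12]),("right",W[W[:,1]<.12])):
    rr=cv2.minAreaRect((S[:,:2]*1000).astype(np.float32));print(nm,len(S),np.round(rr[0],1),np.round(rr[1],1),round(rr[2],1),np.percentile(S[:,2],[5,50,95]).round(4),"y",np.percentile(S[:,1],[2,50,98]).round(4),"x",np.percentile(S[:,0],[2,50,98]).round(4))
S=Q[(Q[:,2]>.008)&(Q[:,2]<.022)];rr=cv2.minAreaRect((S[:,:2]*1000).astype(np.float32));print("lips",len(S),rr)
V=Q[(Q[:,2]>.006)&(Q[:,2]<.08)];rr=cv2.minAreaRect((V[:,:2]*1000).astype(np.float32));print("all",rr)
E
python3 tray.py
python3 -c "
from h import *
go([.56,-.225,.2],Rt(3))"
```

```text
left 316 [490.1 188.9] [61.9  4.7] 2.7 [0.0612 0.063  0.0643] y [0.186  0.1896 0.1924] x [0.4602 0.4906 0.5202]
right 441 [497.   54.9] [62.1  5.9] 2.4 [0.057  0.0622 0.0639] y [0.0514 0.0546 0.0573] x [0.467  0.4975 0.527 ]
lips 871 ((493.5436706542969, 121.27268981933594), (62.16483688354492, 132.86041259765625), 3.0004496574401855)
all ((493.5256652832031, 121.61619567871094), (62.16483688354492, 139.28244018554688), 3.0004496574401855)
turn first: [-0.002  0.    -0.002] rows 0.020544005889701334 | then shift cm (new axes) [-34.86   5.27   3.05] | shift cm old axes [-34.85   5.36   3.04] | 0.354
```

>>> drive_tool --series '[[1,[-3.87,0.59,0.3],[0,0,0]],[1,[-3.87,0.59,0.3],[0,0,0]],[1,[-3.87,0.59,0.3],[0,0,0]],[1,[-3.87,0.59,0.3],[0,0,0]],[1,[-3.87,0.59,0.3],[0,0,0]],[1,[-3.87,0.59,0.3],[0,0,0]],[1,[-3.87,0.59,0.3],[0,0,0]],[1,[-3.87,0.59,0.3],[0,0,0]],[1,[-3.87,0.59,0.3],[0,0,0]],[1,[0,0,0],[0,0,0]],[1,[0,0,0],[0,0,0]]]'

```text
time: 3.4
tcp_pos: [0.5595, -0.2248, 0.2037]
ee_rot: [0.69, 0.724, -0.0, -0.001]
contact_force: [-0.6, 0.7, -0.6]
gripper_width: 0.0852
gripper_force: 0.0
```

```bash
python3 - <<'E'
from h import *
s=readout.observe();print(s["time"],s["tcp_pos"],s["qpos"],s["dq"].round(3))
p,d,X,T=shot("wrist");cv2.imwrite("pics/w2.png",p[...,::-1]);np.savez("w2.npz",p=p,d=d,X=X)
blobs(p,d,X)
E
```

```text
3.4 [ 0.55950341 -0.22475751  0.20374787] [-3.82220800e-01  4.07145653e-01  8.37338321e-03  1.17374438e+00
  4.55590316e-04  1.13957405e+00] [ 0.044 -0.024 -0.026  0.012  0.012  0.004]
px [400. 215.] n 7253 rect [ 634.4 -230.6] [124.5  47.6] 83.7 z [0.0073 0.0197 0.0301] grad [0.084 0.179 0.02 ] ctr [ 0.6334 -0.2211  0.0197]
px [240. 232.] n 7500 rect [ 489.7 -246.4] [ 48.5 124.7] 17.5 z [0.0072 0.018  0.0296] grad [ 0.026 -0.195  0.018] ctr [ 0.4905 -0.2461  0.018 ]
```

View pics/w2.png

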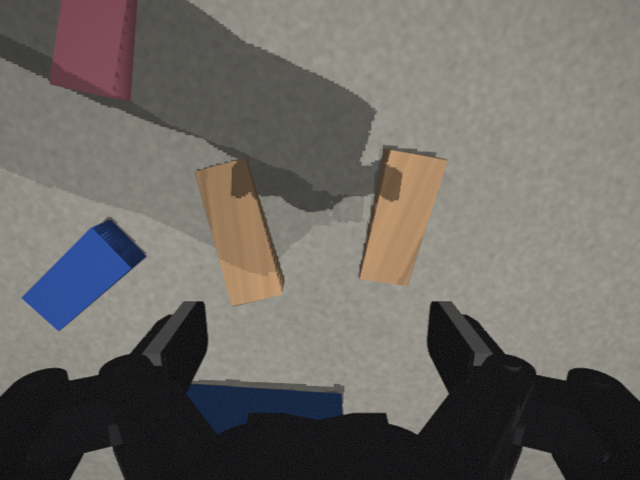

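Both beech wedges are plain at (402,215) and (240,232), 124.6 by 48 mm, with nothing alike beside them (blue at (85,275), bin at (265,400)). The first is wedge_a, its thick head at the image top, to the left. wedge_b has its head at the bottom, to the right. wedge_a goes in first.

```bash
python3 - <<'E'
from h import *
go([.636,-.2157,.003],Rt(-6.3))
# head check: slope along each wedge from the wrist depth
z=np.load("w2.npz");X=z["X"]
for c,a in(((.6344,-.2306),83.7),((.4897,-.2464),-72.5)):
    h=np.array([np.cos(np.radians(a)),np.sin(np.radians(a))])
    Q=X.reshape(-1,3);q=(Q[:,:2]-c);s=q@h;t=q@[-h[1],h[0]];m=(abs(t)<.018)
    for k in(-.05,-.02,0,.02,.05):print(k,np.median(Q[m&(abs(s-k)<.004)][:,2]).round(4),end=" ")
    print()
E
```

```text
turn first: [-0.002 -0.001  0.161] rows 1.3391608637113135 | then shift cm (new axes) [ 1.61  7.53 20.1 ] | shift cm old axes [ 0.35  7.73 20.09] | 0.215
-0.05 0.0086 -0.02 0.0147 0 0.2718 0.02 0.2747 0.05 0.0287 
-0.05 0.0086 -0.02 0.2706 0 0.0187 0.02 0.0224 0.05 0.0285
```

>>> drive_tool --series '[[1,[0,0,0],[0,0,0.08]],[1,[0,0,0],[0,0,0.081]],[1,[0.4,1.88,3.0],[0,0,0]],[1,[0.4,1.88,3.0],[0,0,0]],[1,[0.4,1.88,3.0],[0,0,0]],[1,[0.4,1.88,3.0],[0,0,0]],[1,[0,0,2.0],[0,0,0]],[1,[0,0,2.0],[0,0,0]],[1,[0,0,2.0],[0,0,0]],[1,[0,0,1.5],[0,0,0]],[1,[0,0,0.6],[0,0,0]],[1,[0,0,0],[0,0,0]],[1,[0,0,0],[0,0,0]]]'

```text
time: 4.53
tcp_pos: [0.6369, -0.2153, 0.0041]
ee_rot: [0.744, 0.668, 0.0, -0.0]
contact_force: [-0.0, -0.6, 0.8]
gripper_width: 0.0852
gripper_force: 0.0
```

>>> drive_tool --series '[[0.3,[0,0,0],[0,0,0]],[0.3,[0,0,0],[0,0,0]],[0.3,[0,0,0],[0,0,0]],[0.3,[0,0,0],[0,0,0]],[0.3,[0,0,0],[0,0,0]],[0.3,[0,0,0],[0,0,0]]]' --newtons 50

```text
time: 5.03
tcp_pos: [0.6379, -0.2172, 0.0049]
ee_rot: [0.745, 0.667, 0.001, 0.001]
contact_force: [0.0, 0.6, 5.9]
gripper_width: 0.0471
gripper_force: 53.6
```

>>> drive_tool --series '[[0.3,[0,0,-1.5],[0,0,0]],[0.3,[0,0,-4],[0,0,0]],[0.3,[0,0,-4],[0,0,0]],[0.3,[0,0,-4],[0,0,-0.118]],[0.3,[0,0,-3],[0,0,-0.118]],[0.3,[0,0,0],[0,0,-0.118]],[0.3,[0,0,0],[0,0,-0.118]],[0.3,[0,0,0],[0,0,-0.118]],[0.3,[0,0,0],[0,0,-0.118]],[0.3,[0,0,0],[0,0,-0.118]],[0.3,[0,0,0],[0,0,-0.118]],[0.3,[0,0,0],[0,0,-0.118]],[0.3,[0,0,0],[0,0,-0.118]],[0.3,[0,0,0],[0,0,-0.118]],[0.3,[0,0,0],[0,0,-0.118]],[0.3,[0,0,0],[0,0,-0.118]],[0.3,[0,0,0],[0,0,-0.118]],[0.3,[0,0,0],[0,0,-0.118]],[0.3,[0,0,0],[0,0,-0.118]],[0.3,[0,0,0],[0,0,-0.118]]]'

```text
time: 6.7
tcp_pos: [0.6365, -0.2168, 0.168]
ee_rot: [-0.165, 0.986, 0.0, -0.0]
contact_force: [0.0, 0.7, -0.6]
gripper_width: 0.0469
gripper_force: 52.9
```

>>> drive_tool --series '[[0.3,[0,0,0],[0,0,-0.118]],[0.3,[0,0,0],[0,0,-0.118]],[0.3,[0,0,0],[0,0,-0.118]],[0.3,[0,0,0],[0,0,-0.118]],[0.3,[0,0,0],[0,0,-0.118]],[0.3,[0,0,0],[0,0,-0.118]],[0.3,[0,0,0],[0,0,-0.118]],[0.3,[0,0,0],[0,0,-0.118]],[0.3,[0,0,0],[0,0,-0.118]],[0.3,[0,0,0],[0,0,-0.118]],[0.3,[0,0,0],[0,0,-0.118]],[0.3,[0,0,0],[0,0,0]]]'

```text
time: 7.7
tcp_pos: [0.6366, -0.2168, 0.168]
ee_rot: [0.726, -0.688, -0.0, 0.0]
contact_force: [0.5, -0.7, -1.1]
gripper_width: 0.0465
gripper_force: 52.9
```

```bash
python3 - <<'E'
from h import *
s=readout.observe();print(s["time"],s["tcp_pos"],s["qpos"])
go([.4943,.1067,.17],Rt(183))
E
```

```text
7.7 [ 0.63659575 -0.21683864  0.16802506] [-3.28297170e-01  5.44327508e-01  1.45254776e-01  1.17238685e+00
  2.21797431e-06 -1.95304456e+00]
turn first: [0.001 0.    0.002] rows 0.013259850989519671 | then shift cm (new axes) [-33.05  12.52  -0.2 ] | shift cm old axes [-33.07  12.46  -0.18] | 0.353
```

>>> drive_tool --series '[[0.3,[-3.67,1.39,0],[0,0,0]],[0.3,[-3.67,1.39,0],[0,0,0]],[0.3,[-3.67,1.39,0],[0,0,0]],[0.3,[-3.67,1.39,0],[0,0,0]],[0.3,[-3.67,1.39,0],[0,0,0]],[0.3,[-3.67,1.39,0],[0,0,0]],[0.3,[-3.67,1.39,0],[0,0,0]],[0.3,[-3.67,1.39,0],[0,0,0]],[0.3,[-3.67,1.39,0],[0,0,0]],[0.3,[0,0,0],[0,0,0]],[0.3,[0,0,0],[0,0,0]]]'

```text
time: 8.62
tcp_pos: [0.4937, 0.1081, 0.1684]
ee_rot: [0.726, -0.688, 0.0, 0.0]
contact_force: [0.7, 0.2, -1.6]
gripper_width: 0.0465
gripper_force: 52.9
```

```bash
python3 - <<'E'
from h import *
s=readout.observe();print(s["time"],s["tcp_pos"],s["qpos"])
p,d,X,T=shot("wrist");cv2.imwrite("pics/w3.png",p[...,::-1]);np.savez("w3.npz",p=p,d=d,X=X,tcp=s["tcp_pos"],q=s["ee_rot"])
blobs(p,d,X)
go([.4943,.1067,.05],Rt(183))
E
```

```text
8.6167 [0.4937454  0.1080688  0.16844714] [ 2.15678353e-01  2.63030311e-01 -3.03995416e-01  1.00387531e+00
 -3.16810398e-04 -1.40898975e+00]
px [317. 289.] n 30337 rect [513.5 109.1] [86.2 99.3] 1.6 z [0.0417 0.1868 0.1942] grad [0.031 0.15  0.177] ctr [0.4953 0.0891 0.1868]
turn first: [-0.001 -0.001 -0.   ] rows 0.005138730869836244 | then shift cm (new axes) [ 0.02  0.03 11.85] | shift cm old axes [ 0.02  0.04 11.85] | 0.118
```

View pics/w3.png

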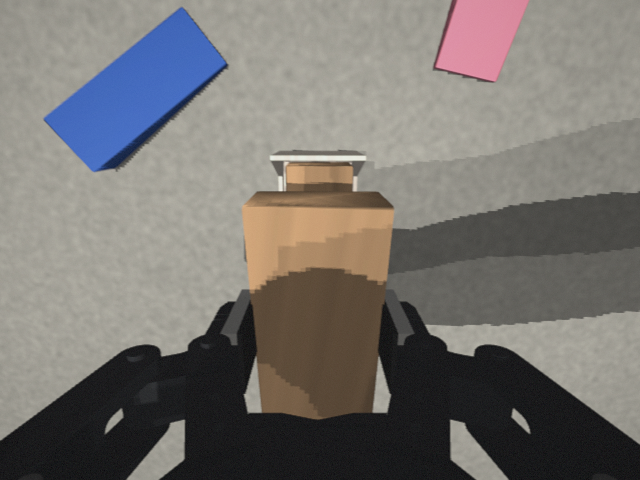

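The held wedge fills (320,290) with its head edge at row about 205. Behind it is the tray's right end wall at row 155, centred near col 319.

```bash
python3 - <<'E'
from h import *
z=np.load("w3.npz");X=z["X"];tcp=z["tcp"]
h=np.array([.0523,-.9986]);t=np.array([.9986,.0523])
Q=X[100:400,200:440].reshape(-1,3);s=(Q[:,:2]-tcp[:2])@h;c=(Q[:,:2]-tcp[:2])@t
W=(Q[:,2]>.054)&(Q[:,2]<.07);print("wall s",np.percentile(s[W],[2,50,98]).round(4),"c",np.percentile(c[W],[1,50,99]).round(4),W.sum(),"z",np.median(Q[W,2]))
B=(Q[:,2]>.185)&(Q[:,2]<.205)&(s>.02);print("head s max",np.percentile(s[B],[90,99,100]).round(4),"zmax",np.percentile(Q[B,2],[95,99]))
e=B&(s>.03);print("wedge c",np.percentile(c[e],[1,99]).round(4))
F=(Q[:,2]>.160)&(Q[:,2]<.185)&(s>.04);print("face",F.sum(),np.percentile(s[F],[5,50,95]).round(4))
P=(Q[:,2]>.037)&(Q[:,2]<.046)&(s>.03);print("packed s max",np.percentile(s[P],[99,100]).round(4),"c",np.percentile(c[P],[1,50,99]).round(4))
E
```

```text
wall s [0.0508 0.0545 0.0559] c [-0.0308  0.0002  0.0306] 593 z 0.06280678975874798
head s max [0.0477 0.0487 0.0489] zmax [0.19472859 0.19532293]
wedge c [-0.023   0.0241]
face 1368 [0.0483 0.0485 0.0487]
packed s max [0.0559 0.0559] c [-0.0282 -0.0007  0.0279]
```

>>> drive_tool --series '[[0.3,[0,0,3],[0,0,0]],[0.3,[0,0,3],[0,0,0]],[0.3,[0,0,3],[0,0,0]],[0.3,[0,0,1.5],[0,0,0]],[0.3,[0,0,0.8],[0,0,0]],[0.3,[0,0,0.5],[0,0,0]],[0.3,[0,0,0.2],[0,0,0]],[0.3,[0,0,0],[0,0,0]],[0.3,[0,0,0],[0,0,0]]]'

```text
time: 9.42
tcp_pos: [0.4959, 0.1065, 0.0493]
ee_rot: [0.725, -0.689, 0.001, -0.001]
contact_force: [-0.1, -0.0, -0.7]
gripper_width: 0.0467
gripper_force: 52.8
```

>>> drive_tool --series '[[0.3,[0,0,0],[0,0,0]],[0.3,[0,0,0.05],[0,0,0]]]'

```text
time: 9.58
tcp_pos: [0.4956, 0.1068, 0.0488]
ee_rot: [0.725, -0.688, 0.001, -0.001]
contact_force: [-1.0, 0.1, -0.5]
gripper_width: 0.0467
gripper_force: 52.9
```

```bash
python3 - <<'E'
from h import *
s=readout.observe();print(s["time"],s["tcp_pos"],s["dq"].round(3),Ro.from_quat(s["ee_rot"]).as_matrix().round(4)[:,2])
go([.4937,.1081,.0485],Rt(183))
p,d,X,T=shot("wrist")
tcp=s["tcp_pos"];h=np.array([.0523,-.9986]);t=np.array([.9986,.0523])
Q=X[60:400,180:460].reshape(-1,3);S=(Q[:,:2]-tcp[:2])@h;c=(Q[:,:2]-tcp[:2])@t
W=(Q[:,2]>.054)&(Q[:,2]<.066)&(S>.0495)&(S<.07);print("wall s",np.percentile(S[W],[2,50,98]).round(4),"c",np.percentile(c[W],[1,50,99]).round(4),W.sum())
B=(Q[:,2]>.069)&(Q[:,2]<.09)&(S>.02)&(abs(c)<.035);print("head s",np.percentile(S[B],[90,99,100]).round(4),"c",np.percentile(c[B],[1,99]).round(4),"z",np.percentile(Q[B,2],[95,99]))
cv2.imwrite("pics/w4.png",p[...,::-1])
E
```

```text
9.5833 [0.4956434  0.10675987 0.0488184 ] [ 0.003  0.011 -0.016 -0.019  0.     0.   ] [ 2.2e-03  4.0e-04 -1.0e+00]
turn first: [-0.002  0.     0.   ] rows 0.01827926398174137 | then shift cm (new axes) [-0.14  0.19  0.03] | shift cm old axes [-0.14  0.19  0.03] | 0.002
wall s [0.0505 0.0534 0.0545] c [-0.0322 -0.0017  0.0287] 2231
head s [0.0472 0.0486 0.0489] c [-0.0231  0.0239] z [0.07511547 0.07578258]
```

View pics/w4.png

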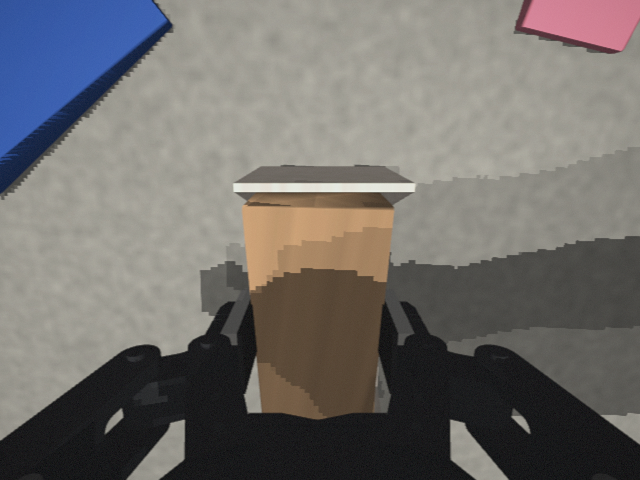

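The head is just inside the right wall (row 187). The wedge spans cols 243-394 and the wall 234-414, so the wedge sits about 2 mm too far toward +x (image left). I'll correct that, lower and release.

>>> drive_tool --series '[[0.3,[-0.1,0.2,0],[0,0,0]],[0.3,[0,0,0],[0,0,0]],[0.3,[0,0,0.1],[0,0,0]],[0.3,[0,0,0.1],[0,0,0]],[0.3,[0,0,0],[0,0,0]]]'

```text
time: 10.05
tcp_pos: [0.4927, 0.1076, 0.0468]
ee_rot: [0.725, -0.688, 0.0, -0.0]
contact_force: [-2.3, -0.1, 8.6]
gripper_width: 0.047
gripper_force: 53.9
```

>>> drive_tool --series '[[0.8,[0,0,0],[0,0,0]],[0.8,[0,0,0],[0,0,0]],[0.8,[0,0,0],[0,0,0]],[1,[0,0,-1],[0,0,0]],[1,[0,0,-4],[0,0,0]],[1,[0,0,-4],[0,0,0]],[1,[0,0,-4],[0,0,0]],[1,[0,0,-4],[0,0,0]],[1,[0,0,0],[0,0,0]],[1,[0,0,0],[0,0,0]]]'

```text
time: 10.88
tcp_pos: [0.4948, 0.1079, 0.2185]
ee_rot: [0.725, -0.688, 0.002, -0.003]
contact_force: [0.4, 0.1, 0.1]
gripper_width: 0.0854
gripper_force: 0.0
```

```bash
cat > chk.py <<'E'
from h import *
import sys
s=readout.observe();print(s["time"],s["tcp_pos"])
p,d,X,T=shot("wrist");cv2.imwrite(f"pics/{sys.argv[1]}.png",p[...,::-1]);np.savez(sys.argv[1],p=p,d=d,X=X)
o=np.array([.4935,.1217]);h=np.array([.0523,-.9986]);t=np.array([.9986,.0523])
m=wood(p,d)>0;Q=X.reshape(-1,3);S=(Q[:,:2]-o)@h;c=(Q[:,:2]-o)@t;m=m.ravel()&(abs(S)<.08)&(abs(c)<.04)
near=(abs(S)<.09)&(abs(c)<.05)
for nm,w in(("wood",m&(Q[:,2]>.03)),("wall+",near&(Q[:,2]>.054)&(Q[:,2]<.066)&(S>.064)),("wall-",near&(Q[:,2]>.054)&(Q[:,2]<.066)&(S<-.064)),("lips",near&(Q[:,2]>.008)&(Q[:,2]<.02))):
    if w.sum()>20:
        r=cv2.minAreaRect((np.c_[S,c][w]*1000).astype(np.float32));print(nm,w.sum(),"s",(1e3*np.percentile(S[w],[1,50,99])).round(1),"c",(1e3*np.percentile(c[w],[1,50,99])).round(1),"rect",np.round(r[0],1),np.round(r[1],1),round(r[2],1))
w=m&(Q[:,2]>.03)
for k in(-.05,-.03,-.01,.01,.03,.05):
    b=w&(abs(S-k)<.005)
    if b.sum()>9:print(k,"z",np.median(Q[b,2]).round(4),"c",(1e3*np.percentile(c[b],[2,98])).round(1))
E
python3 chk.py w5
```

```text
10.8833 [0.49477122 0.10789903 0.21850183]
wood 7676 s [-59.8  11.6  62.6] c [-23.9  -1.   21.4] rect [ 0.4 -1.3] [ 47.4 124.5] 89.8
wall+ 348 s [64.2 67.7 69.3] c [-31.1  -0.9  30.2] rect [66.8 -0.5] [61.8  5.4] 89.9
wall- 538 s [-69.3 -66.7 -64.3] c [-31.   -1.1  29.7] rect [-66.8  -0.7] [61.6  5.6] 89.9
lips 745 s [-66.4   1.2  69.4] c [-31.6  27.3  30.3] rect [ 1.2 -0.6] [ 62.1 136.5] 89.9
-0.05 z 0.0506 c [-22.9  20.5]
-0.03 z 0.0545 c [-22.8  20.8]
-0.01 z 0.0586 c [-23.2  20.2]
0.01 z 0.0626 c [-23.2  20.5]
0.03 z 0.0666 c [-23.5  20.7]
0.05 z 0.0706 c [-23.9  20.8]
```

View pics/w5.png

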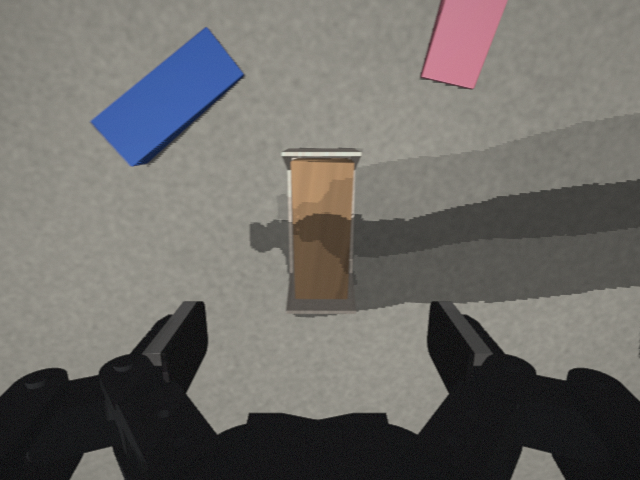

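The wedge lies centred and square in the tray (wood cols 291-354, rows 157-300), with its heights right to 1 mm.

Plan for wedge_b:
1. Grip it tilted, turn it a quarter and stand it on its head.
2. Regrip from the other side and turn it another quarter.
3. Lower it in.

```bash
python3 - <<'E'
from h import *
R=Rt(197.5,35)
print(R.round(3))
go([.4969,-.2693,.11],R)
print("down 9.9cm:",(R.T@[0,0,-9.9]).round(3))
E
```

```text
[[ 0.246 -0.954  0.172]
 [-0.781 -0.301 -0.547]
 [ 0.574  0.    -0.819]]
turn first: [ 0.075  0.608 -0.246] rows 5.063669636276905 | then shift cm (new axes) [23.43 10.98 29.39] | shift cm old axes [37.66  1.62 10.62] | 0.392
down 9.9cm: [-5.678  0.     8.11 ]
```

>>> drive_tool --series '[[1,[0,0,0],[0.0125,0.1013,-0.041]],[1,[0,0,0],[0.0125,0.1013,-0.041]],[1,[0,0,0],[0.0125,0.1013,-0.041]],[1,[0,0,0],[0.0125,0.1013,-0.041]],[1,[0,0,0],[0.0125,0.1013,-0.041]],[1,[0,0,0],[0.0125,0.1013,-0.041]],[1,[2.34,1.1,2.94],[0,0,0]],[1,[2.34,1.1,2.94],[0,0,0]],[1,[2.34,1.1,2.94],[0,0,0]],[1,[2.34,1.1,2.94],[0,0,0]],[1,[2.34,1.1,2.94],[0,0,0]],[1,[2.34,1.1,2.94],[0,0,0]],[1,[2.34,1.1,2.94],[0,0,0]],[1,[2.34,1.1,2.94],[0,0,0]],[1,[2.34,1.1,2.94],[0,0,0]],[1,[2.34,1.1,2.94],[0,0,0]],[1,[0,0,0],[0,0,0]],[1,[0,0,0],[0,0,0]]]'

```text
time: 12.43
tcp_pos: [0.4922, -0.2708, 0.1063]
ee_rot: [0.769, -0.565, 0.239, 0.18]
contact_force: [-0.3, -0.2, -0.9]
gripper_width: 0.0857
gripper_force: 0.0
```

```bash
python3 - <<'E'
from h import *
s=readout.observe();print(s["time"],s["tcp_pos"],s["qpos"].round(3))
R=Rt(197.5,35)
go([.4969,-.2693,.011],R)
p,d,X,T=shot("wrist");blobs(p,d,X)
E
```

```text
12.4333 [ 0.49222162 -0.27084509  0.10634579] [-0.214  0.254 -0.713  0.28  -0.523 -2.176]
turn first: [0.008 0.003 0.001] rows 0.07081760973068556 | then shift cm (new axes) [-5.47 -0.49  7.81] | shift cm old axes [-5.45 -0.56  7.82] | 0.095
px [310. 340.] n 11313 rect [ 495.9 -261.9] [50.3 91.8] 17.3 z [0.0137 0.0217 0.0301] grad [ 0.048 -0.194  0.022] ctr [ 0.4943 -0.2618  0.0217]
```

>>> drive_tool --series '[[1,[-1.2,-0.12,1.72],[0,0,0]],[1,[-1.2,-0.12,1.72],[0.008,0,0]],[1,[-1.2,-0.12,1.72],[0,0,0]],[1,[-1.2,-0.12,1.72],[0,0,0]],[1,[-0.4,0,0.58],[0,0,0]],[1,[-0.25,0,0.35],[0,0,0]],[1,[0,0,0],[0,0,0]],[1,[0,0,0],[0,0,0]]]'

```text
time: 13.15
tcp_pos: [0.5013, -0.2676, 0.0148]
ee_rot: [0.77, -0.562, 0.244, 0.175]
contact_force: [0.8, 0.1, 0.8]
gripper_width: 0.0856
gripper_force: 0.0
```

>>> drive_tool --series '[[0.3,[0,0,0],[0,0,0]],[0.3,[0,0,0],[0,0,0]],[0.3,[0,0,0],[0,0,0]],[0.3,[0,0,0],[0,0,0]],[0.3,[0,0,0],[0,0,0]],[0.3,[0,0,0],[0,0,0]]]' --newtons 60

```text
time: 13.65
tcp_pos: [0.501, -0.2684, 0.0156]
ee_rot: [0.77, -0.563, 0.245, 0.176]
contact_force: [-2.2, 3.8, 6.3]
gripper_width: 0.0463
gripper_force: 60.7
```

```bash
python3 - <<'E'
from h import *
s=readout.observe();R0=Ro.from_quat(s["ee_rot"]).as_matrix()
print("up15",(R0.T@[0,0,15]).round(2), "tilt",np.degrees(np.arctan2(R0[2,0],-R0[2,2])),"yaw",np.degrees(np.arctan2(R0[1,1],R0[0,1])))
P=s["tcp_pos"]+[0,0,.15]
R1=Rt(170,-55)
go(P,R1,P0=P)
go([.48,-.14,.10],R1,P0=P)
E
```

```text
up15 [  8.63  -0.08 -12.27] tilt 35.10701890565145 yaw -162.23639379560584
turn first: [ 0.087 -1.538  0.53 ] rows 12.815156302006736 | then shift cm (new axes) [0. 0. 0.] | shift cm old axes [0. 0. 0.] | 0.0
turn first: [ 0.087 -1.538  0.53 ] rows 12.815156302006736 | then shift cm (new axes) [-1.67  4.29 13.82] | shift cm old axes [-14.3   -1.89  -2.03] | 0.146
```

>>> drive_tool --series '[[0.3,[1.1,0,-1.5],[0,0,0]],[0.3,[2.2,0,-3.1],[0,0,0]],[0.3,[2.2,0,-3.1],[0,0,0]],[0.3,[2.2,0,-3.1],[0,0,0]],[0.3,[0.9,0,-1.4],[0,0,0]],[0.3,[0,0,0],[0.0062,-0.1099,0.0379]],[0.3,[0,0,0],[0.0062,-0.1099,0.0379]],[0.3,[0,0,0],[0.0062,-0.1099,0.0379]],[0.3,[0,0,0],[0.0062,-0.1099,0.0379]],[0.3,[0,0,0],[0.0062,-0.1099,0.0379]],[0.3,[0,0,0],[0.0062,-0.1099,0.0379]],[0.3,[0,0,0],[0.0062,-0.1099,0.0379]],[0.3,[0,0,0],[0.0062,-0.1099,0.0379]],[0.3,[0,0,0],[0.0062,-0.1099,0.0379]],[0.3,[0,0,0],[0.0062,-0.1099,0.0379]],[0.3,[0,0,0],[0.0062,-0.1099,0.0379]],[0.3,[0,0,0],[0.0062,-0.1099,0.0379]],[0.3,[0,0,0],[0.0062,-0.1099,0.0379]],[0.3,[0,0,0],[0.0062,-0.1099,0.0379]],[0.3,[0,0,0],[0,0,0]]]'

```text
time: 15.32
tcp_pos: [0.4979, -0.2703, 0.1562]
ee_rot: [-0.565, 0.681, 0.304, 0.354]
contact_force: [-1.3, -0.2, -3.5]
gripper_width: 0.0461
gripper_force: 62.0
```

```bash
python3 - <<'E'
from h import *
s=readout.observe();print(s["time"],s["tcp_pos"],s["qpos"].round(3))
R1=Rt(170,-55)
go([.48,-.14,.10],R1)
p,d,X,T=shot("wrist");cv2.imwrite("pics/w6.png",p[...,::-1]);np.savez("w6.npz",p=p,d=d,X=X)
sc=shot("scene")[0];cv2.imwrite("pics/s6.png",np.hstack([cv2.resize(sc[130:330,120:420],(400,267)),cv2.resize(p,(356,267))])[...,::-1])
E
```

```text
15.3167 [ 0.49790777 -0.27029261  0.15621997] [-0.864  0.853  0.259  1.729  0.686 -2.53 ]
turn first: [ 0.005  0.01  -0.013] rows 0.1074318725431511 | then shift cm (new axes) [-2.58  4.03 13.48] | shift cm old axes [-2.39  3.99 13.53] | 0.143
```

View pics/s6.png

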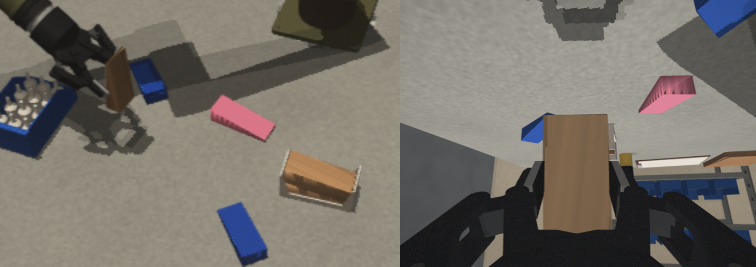

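The left half shows wedge_b upright in the gripper at (118,80), head down, beside the bin at (35,110) but clear of it. In the right half it stands at (575,170) between the fingers, slope towards the camera.

```bash
cat > hand.py <<'E'
from h import *
def slope(f,tcp,dmax=.35):
    z=np.load(f);X=z["X"];m=wood(z["p"],z["d"])>0
    m=cv2.erode(m.astype(np.uint8),np.ones((5,5)))>0
    Q=X[m&(z["d"]<dmax)&(np.linalg.norm(X-tcp,axis=-1)<.13)]
    for _ in range(3):
        c=Q.mean(0);n=np.linalg.svd(Q-c,full_matrices=False)[2][2];Q=Q[abs((Q-c)@n)<.003]
    return Q,c,n
E
python3 - <<'E'
from hand import *
s=readout.observe();tcp=s["tcp_pos"];R=Ro.from_quat(s["ee_rot"]).as_matrix()
Q,c,n=slope("w6.npz",tcp);h=np.array([-.174,-.985,0]);n*=np.sign(n@h)
print(len(Q),"n",n.round(3),"elev",np.degrees(np.arcsin(n[2])),"azi",np.degrees(np.arctan2(n[1],n[0])),"zrange",np.percentile(Q[:,2],[0,1,99,100]).round(4),"tcp",tcp)
print("tool tilt",np.degrees(np.arctan2(R[2,0],-R[2,2])),"roll",np.degrees(np.arcsin(R[2,1])))
E
```

```text
20868 n [-0.173 -0.967  0.186] elev 10.720783831135106 azi -100.11500244265945 zrange [0.1168 0.118  0.1948 0.1971] tcp [ 0.49971062 -0.2692818   0.16129231]
tool tilt -55.10420021656906 roll 0.27756562804681695
```

>>> drive_tool --series '[[0.3,[-0.7,1.0,3.3],[0,0,0]],[0.3,[-0.7,1.0,3.3],[0,0,0]],[0.3,[-0.7,1.0,3.3],[0,0,0]],[0.3,[-0.7,1.0,3.3],[0,0,0]],[0.3,[0,0,0],[0,0,0]],[0.3,[0,0,0],[0,0,0]],[0.3,[0,0,0],[0,0,0]]]'

```text
time: 16.0
tcp_pos: [0.4833, -0.1391, 0.1134]
ee_rot: [-0.572, 0.679, 0.296, 0.354]
contact_force: [0.3, -1.2, -0.9]
gripper_width: 0.0461
gripper_force: 62.0
```

```bash
python3 - <<'E'
from h import *
s=readout.observe();print(s["time"],s["tcp_pos"],s["qpos"].round(3))
R1=Rt(170,-55);P=s["tcp_pos"].copy();P[2]=.042
go(P,R1)
E
```

```text
16.0 [ 0.48325787 -0.13912629  0.11342227] [-0.737  0.707 -0.161  1.351  0.764 -2.405]
turn first: [-0.    -0.002  0.004] rows 0.029723390898479037 | then shift cm (new axes) [5.85 0.   4.1 ] | shift cm old axes [5.84 0.02 4.11] | 0.071
```

>>> drive_tool --series '[[0.3,[1.5,0,1.05],[0,0,0]],[0.3,[1.5,0,1.05],[0,0,0]],[0.3,[1.4,0,0.98],[0,0,0]],[0.3,[0.8,0,0.56],[0,0,0]],[0.3,[0.4,0,0.28],[0,0,0]],[0.3,[0.2,0,0.14],[0,0,0]],[0.3,[0,0,0],[0,0,0]],[0.3,[0,0,0],[0,0,0]]]'

```text
time: 16.67
tcp_pos: [0.4826, -0.1396, 0.0409]
ee_rot: [-0.57, 0.68, 0.298, 0.354]
contact_force: [0.0, -0.7, 0.0]
gripper_width: 0.0459
gripper_force: 62.0
```

>>> drive_tool --series '[[0.3,[0.12,0,0.08],[0,0,0]],[0.3,[0,0,0],[0,0,0]],[0.3,[0,0,0],[0,0,0]]]'

```text
time: 16.92
tcp_pos: [0.4827, -0.1395, 0.0395]
ee_rot: [-0.569, 0.68, 0.298, 0.354]
contact_force: [0.2, -0.6, 1.4]
gripper_width: 0.0461
gripper_force: 62.2
```

>>> drive_tool --series '[[0.3,[0.1,0,0.07],[0,0,0]],[0.3,[0.06,0,0.04],[0,0,0]],[0.3,[0,0,0],[0,0,0]]]'

```text
time: 17.17
tcp_pos: [0.4828, -0.1394, 0.0393]
ee_rot: [-0.568, 0.68, 0.298, 0.355]
contact_force: [-1.6, -4.5, 12.2]
gripper_width: 0.046
gripper_force: 63.1
```

>>> drive_tool --series '[[0.9,[0,0,0],[0,0,0]],[0.9,[0,0,0],[0,0,0]],[0.9,[0,0,0],[0,0,0]],[0.9,[0,0,0],[0,0,0]],[1,[0,0,-1],[0,0,0]],[1,[0,0,-2.5],[0,0,0]],[1,[0,0,-3],[0,0,0]],[1,[0,0,-3],[0,0,0]],[1,[0,0,-3],[0,0,0]],[1,[0,0,0],[0,0,0]],[1,[0,0,0],[0,0,0]]]'

```text
time: 18.08
tcp_pos: [0.4648, -0.2417, 0.1083]
ee_rot: [-0.569, 0.68, 0.297, 0.354]
contact_force: [-0.5, -0.2, -0.8]
gripper_width: 0.0857
gripper_force: 0.0
```

```bash
python3 - <<'E'
from hand import *
s=readout.observe();tcp=s["tcp_pos"];R=Ro.from_quat(s["ee_rot"]).as_matrix();print(s["time"],tcp,s["qpos"].round(3))
p,d,X,T=shot("wrist");np.savez("w7.npz",p=p,d=d,X=X);cv2.imwrite("pics/w7.png",p[...,::-1])
m=(wood(p,d)>0)&(d<.4);Q=X[m];Q=Q[np.linalg.norm(Q[:,:2]-[.48,-.15],axis=1)<.08]
print(len(Q),np.percentile(Q,[1,50,99],axis=0).round(4))
for _ in range(4):
    c=Q.mean(0);n=np.linalg.svd(Q-c,full_matrices=False)[2][2];Q=Q[abs((Q-c)@n)<.003]
n*=-np.sign(n[1]);print("n elev",np.degrees(np.arcsin(n[2])),"azi",np.degrees(np.arctan2(n[1],n[0])),"c",c.round(4),np.percentile(Q[:,2],[1,99]).round(4))
hh=n[:2]/np.linalg.norm(n[:2]);t=np.array([-hh[1],hh[0]])
a=Q[:,:2]@hh;b=Q[:,:2]@t
lo=Q[:,2]<.02;print("slope at z~0 along h",np.median((a+ (Q[:,2])*n[2]/np.linalg.norm(n[:2]))[lo]),"t range",np.percentile(b,[1,99]),"hh",hh,"t",t)
am=np.median(a+Q[:,2]*n[2]/np.linalg.norm(n[:2]));bm=np.mean(np.percentile(b,[1,99]))
print("centre of head xy", (am-.016)*hh+bm*t, "sole xy",(am-.032)*hh+bm*t)
E
```

```text
18.0833 [ 0.46478482 -0.2416895   0.10830453] [-0.874  0.819  0.052  1.546  0.679 -2.541]
11540 [[ 0.4605 -0.158   0.0011]
 [ 0.4836 -0.1431  0.0647]
 [ 0.5069 -0.1291  0.1223]]
n elev 11.33552097243256 azi -100.42953726508283 c [ 0.4836 -0.1433  0.0635] [0.0011 0.1223]
slope at z~0 along h 0.06612417809903055 t range [0.47868287 0.52441156] hh [-0.18102617 -0.98347828] t [ 0.98347828 -0.18102617]
centre of head xy [ 0.48418512 -0.14009942] sole xy [ 0.48708154 -0.12436377]
```

View pics/w7.png

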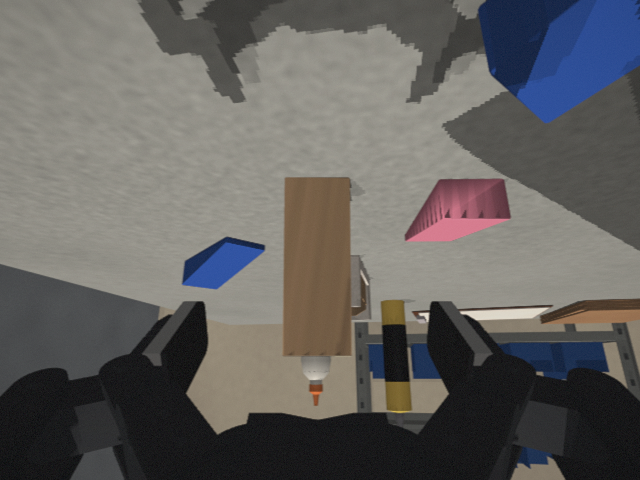

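wedge_b stands upright on its head at cols 285-350, rows 178-355. Its slope is 11.3° off vertical, as it must be. Next I go over it and grip from the sole side.

```bash
python3 - <<'E'
from h import *
s=readout.observe();R0=Ro.from_quat(s["ee_rot"]).as_matrix();P=s["tcp_pos"]
print("up",(R0.T@[0,0,27.5-100*P[2]]).round(2))
R1=Rt(169.6,60);A=np.array([P[0],P[1],.275])
go(A,R1,P0=A)
go([.4996,-.0568,.1035],R1,P0=A)
E
```

```text
up [-13.71   0.04  -9.56]
turn first: [0.003 2.009 0.008] rows 16.74095846006371 | then shift cm (new axes) [0. 0. 0.] | shift cm old axes [0. 0. 0.] | 0.0
turn first: [0.003 2.009 0.008] rows 16.74095846006371 | then shift cm (new axes) [-24.19  -0.15  -7.61] | shift cm old axes [ 3.38 -0.31 25.13] | 0.254
```

>>> drive_tool --series '[[1,[-2.74,0,-1.91],[0,0,0]],[1,[-2.74,0,-1.91],[0,0,0]],[1,[-2.74,0,-1.91],[0,0,0]],[1,[-2.74,0,-1.91],[0,0,0]],[1,[-2.74,0,-1.91],[0,0,0]],[1,[0,0,0],[0,0.1182,0]],[1,[0,0,0],[0,0.1182,0]],[1,[0,0,0],[0,0.1182,0]],[1,[0,0,0],[0,0.1182,0]],[1,[0,0,0],[0,0.1182,0]],[1,[0,0,0],[0,0.1182,0]],[1,[0,0,0],[0,0.1182,0]],[1,[0,0,0],[0,0.1182,0]],[1,[0,0,0],[0,0.1182,0]],[1,[0,0,0],[0,0.1182,0]],[1,[0,0,0],[0,0.1182,0]],[1,[0,0,0],[0,0.1182,0]],[1,[0,0,0],[0,0.1182,0]],[1,[0,0,0],[0,0.1182,0]],[1,[0,0,0],[0,0.1182,0]]]'

```text
time: 19.8
tcp_pos: [0.4646, -0.2386, 0.2752]
ee_rot: [-0.591, 0.702, -0.255, -0.304]
contact_force: [-0.6, 0.2, -0.7]
gripper_width: 0.0852
gripper_force: 0.0
```

>>> drive_tool --series '[[1,[0,0,0],[0,0.1182,0]],[1,[0,0,0],[0,0.1182,0]],[1,[0,0,0],[0,0,0]],[1,[0,0,0],[0,0,0]]]'

```text
time: 20.13
tcp_pos: [0.4643, -0.2386, 0.2727]
ee_rot: [-0.56, 0.661, -0.319, -0.385]
contact_force: [0.6, 0.1, -0.1]
gripper_width: 0.0853
gripper_force: 0.0
```

```bash
python3 - <<'E'
from h import *
s=readout.observe();print(s["time"],s["tcp_pos"],s["qpos"].round(3))
go([.4996,-.0568,.1035],Rt(169.6,60))
E
```

```text
20.1333 [ 0.46428291 -0.23861016  0.27265404] [ 0.067  0.403 -0.276  1.287 -0.997 -1.121]
turn first: [-0.004  0.001  0.014] rows 0.11394245986060807 | then shift cm (new axes) [-23.91  -0.19  -7.58] | shift cm old axes [-23.91  -0.55  -7.56] | 0.251
```

>>> drive_tool --series '[[1,[-3.41,-0.08,-1.08],[0,0,0.014]],[1,[-3.41,-0.03,-1.08],[0,0,0]],[1,[-3.41,-0.03,-1.08],[0,0,0]],[1,[-3.41,-0.03,-1.08],[0,0,0]],[1,[-3.41,-0.03,-1.08],[0,0,0]],[1,[-3.41,-0.03,-1.08],[0,0,0]],[1,[-3.41,-0.03,-1.08],[0,0,0]],[1,[0,0,0],[0,0,0]],[1,[0,0,0],[0,0,0]]]'

```text
time: 20.88
tcp_pos: [0.5026, -0.0585, 0.1061]
ee_rot: [-0.553, 0.667, -0.323, -0.381]
contact_force: [0.3, -0.0, 1.0]
gripper_width: 0.0858
gripper_force: 0.0
```

```bash
python3 - <<'E'
from hand import *
s=readout.observe();tcp=s["tcp_pos"];print(s["time"],tcp,s["qpos"].round(3))
p,d,X,T=shot("wrist");np.savez("w8.npz",p=p,d=d,X=X);cv2.imwrite("pics/w8.png",p[...,::-1])
m=(wood(p,d)>0)&(d<.45);Q=X[m];Q=Q[np.linalg.norm(Q[:,:2]-[.485,-.135],axis=1)<.06]
Q=Q[Q[:,2]<.119]
for _ in range(4):
    c=Q.mean(0);n=np.linalg.svd(Q-c,full_matrices=False)[2][2];Q=Q[abs((Q-c)@n)<.003]
n*=np.sign(n[1]);t=np.array([n[1],-n[0]])
print(len(Q),"n elev",np.degrees(np.arcsin(n[2])),"azi",np.degrees(np.arctan2(n[1],n[0])),"c",c.round(4),"z",np.percentile(Q[:,2],[1,99]).round(4),"t",np.percentile((Q-c)[:,:2]@t,[1,99]).round(4))
b=np.mean(np.percentile((Q-c)[:,:2]@t,[1,99]));S=c[:2]+b*t-n[:2]*0;print("sole xy",S.round(4))
az=np.degrees(np.arctan2(-n[0],n[1]))  # 
yaw=np.degrees(np.arctan2(n[1],n[0]))+90
h=-n[:2]/np.linalg.norm(n[:2]);R=Rt(yaw,60);print("yaw",yaw)
G=np.r_[S+.010*h,.058];go(G+.019*R[:,2],R)
E
```

```text
20.8833 [ 0.50257242 -0.05851564  0.10605159] [ 0.371  0.762 -0.164  1.376 -0.832 -0.679]
9020 n elev 0.005232092942934102 azi 79.58431804389838 c [ 0.4871 -0.1245  0.0701] z [0.0032 0.1183] t [-0.023   0.0224]
sole xy [ 0.4867 -0.1244]
yaw 169.58431804389838
turn first: [-0.005  0.002 -0.009] rows 0.07649645214931201 | then shift cm (new axes) [-0.41  0.37 11.01] | shift cm old axes [-0.39  0.43 11.01] | 0.11
```

View pics/w8.png

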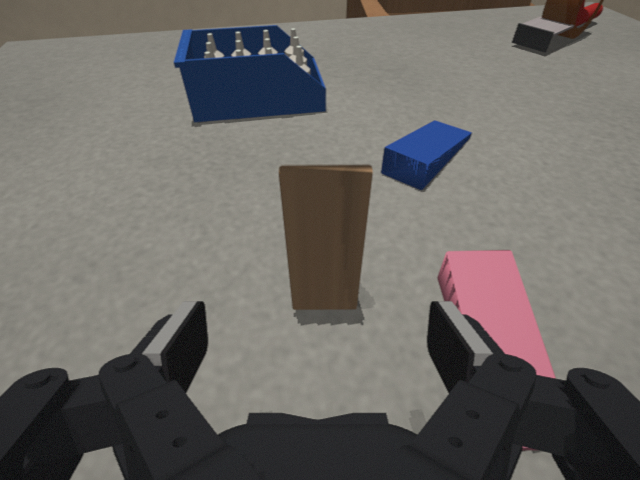

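wedge_b stands at cols 280-372, rows 165-310, sole towards the gripper and centred between the open fingers. Pink (495,320) is clear of the right finger.

>>> drive_tool --series '[[1,[-0.4,0.4,0],[-0.005,0.002,-0.009]],[1,[0,0,3],[0,0,0]],[1,[0,0,3],[0,0,0]],[1,[0,0,2.5],[0,0,0]],[1,[0,0,1.5],[0,0,0]],[1,[0,0,1],[0,0,0]],[1,[0,0,0],[0,0,0]],[1,[0,0,0],[0,0,0]]]'

```text
time: 21.6
tcp_pos: [0.4806, -0.1513, 0.0493]
ee_rot: [-0.553, 0.666, -0.32, -0.385]
contact_force: [0.5, 0.3, 0.0]
gripper_width: 0.0854
gripper_force: 0.0
```

```bash
python3 - <<'E'
from hand import *
s=readout.observe();print(s["time"],s["tcp_pos"],s["contact_force"])
R=Rt(169.6,60);h=np.array([-.181,-.983]);G=np.r_[np.array([.4867,-.1244])+.01*h,.058];go(G+.019*R[:,2],R)
E
```

```text
21.6 [ 0.48061113 -0.15130422  0.04930283] [0.5058454  0.29519342 0.01970564]
turn first: [ 0.002 -0.001 -0.002] rows 0.016698233911894157 | then shift cm (new axes) [-0.13 -0.11 -0.06] | shift cm old axes [-0.13 -0.11 -0.06] | 0.002
```

Within 2 mm; I'll trim it and close.

>>> drive_tool --series '[[0.6,[-0.1,-0.1,0],[0,0,0]],[0.3,[0,0,0],[0,0,0]],[0.3,[0,0,0],[0,0,0]],[0.3,[0,0,0],[0,0,0]],[0.3,[0,0,0],[0,0,0]],[0.3,[0,0,0],[0,0,0]],[0.3,[0,0,0],[0,0,0]]]' --newtons 60

```text
time: 22.18
tcp_pos: [0.4828, -0.1495, 0.0477]
ee_rot: [-0.554, 0.665, -0.321, -0.385]
contact_force: [0.5, 3.9, 5.4]
gripper_width: 0.0469
gripper_force: 62.1
```

```bash
python3 - <<'E'
from h import *
s=readout.observe();P=s["tcp_pos"];R0=Ro.from_quat(s["ee_rot"]).as_matrix();print(P)
print("up13",(R0.T@[0,0,13]).round(2))
# rigid target: same grip, turned -90 about tool y and to tray yaw 183 ; wedge frame now
h=np.array([-.181,-.983,0]);h/=np.linalg.norm(h)
W=np.c_[[0,0,-1],np.cross(h,[0,0,-1]),h]   # wedge x(head)=down, z=h (sole->wood)
o=np.r_[.4867,-.1244,.0625]                # sole centre
Rw=R0.T@W;ow=R0.T@(o-P);print("grip: sole centre in tool cm",(ow*100).round(2))
H=np.array([-.0523,.9986,0]);D=np.array([0,0,-1.])
Wt=np.c_[H,np.cross(D,H),D]
Rt_=Wt@Rw.T
for z in(.21,.082):
    ot=np.r_[.4935,.1217,z];Pt=ot-Rt_@ow;print(z,"tcp",Pt.round(4))
print("tilt",np.degrees(np.arctan2(Rt_[2,0],-Rt_[2,2])))
np.savez("grip",Rw=Rw,ow=ow,R=Rt_)
A=P+[0,0,.13];go(A,Rt_,P0=A);go(np.r_[.4935,.1217,.21]-Rt_@ow,Rt_,P0=A)
E
```

```text
[ 0.48283662 -0.14952238  0.04771774]
up13 [11.27 -0.   -6.47]
grip: sole centre in tool cm [ 0.02  0.07 -2.94]
0.21 tcp [0.4935 0.1365 0.1846]
0.082 tcp [0.4935 0.1365 0.0566]
tilt -29.85716042590216
turn first: [ 0.069 -1.563 -0.248] rows 13.027858684205865 | then shift cm (new axes) [0. 0. 0.] | shift cm old axes [0. 0. 0.] | 0.0
turn first: [ 0.069 -1.563 -0.248] rows 13.027858684205865 | then shift cm (new axes) [-25.06  -2.55  13.6 ] | shift cm old axes [-13.51   4.08 -24.91] | 0.286
```

>>> drive_tool --series '[[0.3,[1.4,0,-0.8],[0,0,0]],[0.3,[2.8,0,-1.62],[0,0,0]],[0.3,[2.8,0,-1.62],[0,0,0]],[0.3,[2.8,0,-1.62],[0,0,0]],[0.3,[1.47,0,-0.81],[0,0,0]],[0.3,[0,0,0],[0.0049,-0.1116,-0.0177]],[0.3,[0,0,0],[0.0049,-0.1116,-0.0177]],[0.3,[0,0,0],[0.0049,-0.1116,-0.0177]],[0.3,[0,0,0],[0.0049,-0.1116,-0.0177]],[0.3,[0,0,0],[0.0049,-0.1116,-0.0177]],[0.3,[0,0,0],[0.0049,-0.1116,-0.0177]],[0.3,[0,0,0],[0.0049,-0.1116,-0.0177]],[0.3,[0,0,0],[0.0049,-0.1116,-0.0177]],[0.3,[0,0,0],[0.0049,-0.1116,-0.0177]],[0.3,[0,0,0],[0.0049,-0.1116,-0.0177]],[0.3,[0,0,0],[0.0049,-0.1116,-0.0177]],[0.3,[0,0,0],[0.0049,-0.1116,-0.0177]],[0.3,[0,0,0],[0.0049,-0.1116,-0.0177]],[0.3,[0,0,0],[0.0049,-0.1116,-0.0177]],[0.3,[0,0,0],[0,0,0]]]'

```text
time: 23.85
tcp_pos: [0.4812, -0.1529, 0.1737]
ee_rot: [0.698, -0.668, -0.189, -0.178]
contact_force: [0.3, 0.2, -1.6]
gripper_width: 0.0469
gripper_force: 61.7
```

```bash
python3 - <<'E'
from h import *
g=np.load("grip.npz")
s=readout.observe();print(s["time"],s["tcp_pos"],s["qpos"].round(3))
go(np.r_[.4935,.1217,.15]-g["R"]@g["ow"],g["R"])
E
```

```text
23.85 [ 0.48124046 -0.15288065  0.17369875] [-0.569  0.48  -0.086  1.331  0.42  -2.254]
turn first: [ 0.002  0.004 -0.009] rows 0.07409551038751355 | then shift cm (new axes) [-22.56  -2.72  18.62] | shift cm old axes [-22.5   -2.56  18.71] | 0.294
```

>>> drive_tool --series '[[0.3,[-2.82,-0.34,2.33],[0.002,0.004,-0.009]],[0.3,[-2.82,-0.34,2.33],[0,0,0]],[0.3,[-2.82,-0.34,2.33],[0,0,0]],[0.3,[-2.82,-0.34,2.33],[0,0,0]],[0.3,[-2.82,-0.34,2.33],[0,0,0]],[0.3,[-2.82,-0.34,2.33],[0,0,0]],[0.3,[-2.82,-0.34,2.33],[0,0,0]],[0.3,[-2.82,-0.34,2.33],[0,0,0]],[0.3,[0,0,0],[0,0,0]],[0.3,[0,0,0],[0,0,0]],[0.3,[0,0,0],[0,0,0]]]'

```text
time: 24.77
tcp_pos: [0.4928, 0.1398, 0.1269]
ee_rot: [0.704, -0.663, -0.183, -0.177]
contact_force: [0.2, -0.4, 0.2]
gripper_width: 0.047
gripper_force: 61.9
```

```bash
cat > fin.py <<'E'
from h import *
import sys
zt=float(sys.argv[1]);g=np.load("grip.npz")
s=readout.observe();P=s["tcp_pos"];print(s["time"],P)
go(np.r_[.4935,.1217,zt]-g["R"]@g["ow"],g["R"])
o=np.array([.4935,.1217]);h=np.array([.0523,-.9986]);t=np.array([.9986,.0523])
Rm=Ro.from_quat(s["ee_rot"]).as_matrix();top=P+Rm@g["ow"];print("predicted sole centre",top.round(4),"s,c mm",(1e3*(top[:2]-o)@np.c_[h,t]).round(1))
n=(Rm@g["Rw"])[:,2];print("predicted wedge z axis",n.round(3))
for cam in("wrist","scene","top"):
    p,d,X,T=shot(cam);np.savez("f_"+cam,p=p,d=d,X=X)
    Q=X.reshape(-1,3);S=(Q[:,:2]-o)@h;c=(Q[:,:2]-o)@t;k=wood(p,d).ravel()>0
    m=k&(abs(Q[:,2]-top[2]+.001)<.006)&(abs(S)<.09)&(abs(c)<.045)
    if m.sum()>50:
        r=cv2.minAreaRect((np.c_[S,c][m]*1000).astype(np.float32));q=Q[m]
        gr=np.linalg.lstsq(np.c_[S[m],c[m],np.ones(m.sum())],q[:,2],rcond=None)[0]
        print(cam,m.sum(),"top s",(1e3*np.percentile(S[m],[1,99])).round(1),"c",(1e3*np.percentile(c[m],[1,99])).round(1),"rect",np.round(r[0],1),np.round(r[1],1),round(r[2],1),"z",np.median(q[:,2]).round(4),"grad",gr.round(3))
    for nm,w in(("wall+",(Q[:,2]>.054)&(Q[:,2]<.066)&(abs(c)<.04)&(S>.06)&(S<.08)&~k),("wall-",(Q[:,2]>.054)&(Q[:,2]<.066)&(abs(c)<.04)&(S<-.06)&(S>-.08)&~k)):
        if w.sum()>20:print("  ",nm,w.sum(),"s",(1e3*np.percentile(S[w],[2,50,98])).round(1),"c",(1e3*np.percentile(c[w],[1,99])).round(1))
E
python3 fin.py .15
```

```text
24.7667 [0.49284446 0.13984999 0.1268754 ]
turn first: [-0.001 -0.006  0.008] rows 0.06518016085758814 | then shift cm (new axes) [ 0.41 -0.05  0.03] | shift cm old axes [ 0.41 -0.04  0.03] | 0.004
predicted sole centre [0.4928 0.1252 0.1524] s,c mm [-3.5 -0.5]
predicted wedge z axis [ 0.005 -0.006 -1.   ]
wrist 32168 top s [-61.5  60. ] c [-22.   24.5] rect [-2.7  0.9] [127.1  48. ] 0.7 z 0.151 grad [0.    0.008 0.151]
   wall+ 2973 s [62.3 69.  69.8] c [-30.7  29.9]
scene 477 top s [-65.3  55.1] c [-24.1  26.3] rect [-4.8  0.3] [ 53.2 124.8] 87.8 z 0.1498 grad [0.008 0.022 0.15 ]
   wall+ 37 s [64.3 65.3 67.8] c [-31.6  32.5]
   wall- 33 s [-71.2 -69.8 -66.9] c [-29.2  32.8]
top 429 top s [-64.3   5.6] c [-26.   21.5] rect [-29.6  -2.1] [48.5 71.1] 89.6 z 0.1519 grad [0.012 0.009 0.152]
```

>>> drive_tool --series '[[0.3,[0.84,0.05,1.3],[-0.001,-0.006,0.008]],[0.3,[0.84,0.05,1.3],[0,0,0]],[0.3,[0.84,0,1.3],[0,0,0]],[0.3,[0.84,0,1.3],[0,0,0]],[0.3,[0,0,0],[0,0,0]],[0.3,[0,0,0],[0,0,0]],[0.3,[0,0,0],[0,0,0]]]'

```text
time: 25.5
tcp_pos: [0.4936, 0.1354, 0.0656]
ee_rot: [0.7, -0.666, -0.186, -0.179]
contact_force: [-0.4, 0.3, -0.4]
gripper_width: 0.0471
gripper_force: 62.0
```

```bash
python3 fin.py .083; python3 - <<'E'
from h import *
z=np.load("f_wrist.npz");X=z["X"];o=np.array([.4935,.1217]);h=np.array([.0523,-.9986]);t=np.array([.9986,.0523])
Q=X.reshape(-1,3);S=(Q[:,:2]-o)@h;c=(Q[:,:2]-o)@t
for a in np.arange(-.02,.021,.01):
    m=(abs(c-a)<.003)&(abs(Q[:,2]-np.median(Q[(abs(S)<.03)&(abs(c)<.015),2]))<.003)&(abs(S)<.09);print((1e3*a).round(),(1e3*np.array([S[m].min(),S[m].max()])).round(1))
E
```

```text
25.5 [0.49361592 0.13537    0.06561691]
turn first: [-0.002  0.001 -0.002] rows 0.018262512096018965 | then shift cm (new axes) [0.3  0.01 0.75] | shift cm old axes [0.3  0.01 0.75] | 0.008
predicted sole centre [0.4936 0.1205 0.091 ] s,c mm [1.2 0. ]
predicted wedge z axis [ 0.001  0.001 -1.   ]
wrist 32398 top s [-56.8  64.7] c [-21.6  24.7] rect [2.  1.4] [127.1  48.1] 0.1 z 0.0895 grad [-0.007  0.004  0.09 ]
   wall+ 6755 s [62.3 69.2 70. ] c [-30.6  30. ]
scene 468 top s [-61.8  60.1] c [-23.7  27.1] rect [-0.5  3.8] [124.1  54.2] 3.4 z 0.0887 grad [0.006 0.003 0.089]
   wall- 33 s [-71.3 -69.8 -65.2] c [-30.2  31.1]
top 392 top s [-61.3   8.8] c [-25.8  21.7] rect [-26.4  -0.9] [50.7 71.3] 89.0 z 0.0913 grad [0.001 0.003 0.091]
   wall- 22 s [-70.5 -68.1 -66.3] c [-34.8  26. ]
-20.0 [-60.6  65.4]
-10.0 [-61.5  65.3]
0.0 [-60.8  65.2]
10.0 [-60.6  65.3]
20.0 [-61.3  65.3]
```

>>> drive_tool --series '[[0.3,[-0.14,0.17,0.08],[-0.002,0.004,0]],[0.3,[0.15,0,0.26],[0,0,0]],[0.3,[0.15,0,0.26],[0,0,0]],[0.3,[0.1,0,0.17],[0,0,0]],[0.3,[0,0,0],[0,0,0]],[0.3,[0,0,0],[0,0,0]]]'

```text
time: 26.15
tcp_pos: [0.491, 0.1375, 0.0568]
ee_rot: [0.701, -0.666, -0.186, -0.176]
contact_force: [0.6, 0.1, -1.0]
gripper_width: 0.0471
gripper_force: 62.3
```

```bash
python3 fin.py .081|head -5; python3 - <<'E'
from h import *
z=np.load("f_wrist.npz");X=z["X"];o=np.array([.4935,.1217]);h=np.array([.0523,-.9986]);t=np.array([.9986,.0523])
Q=X.reshape(-1,3);S=(Q[:,:2]-o)@h;c=(Q[:,:2]-o)@t
m=(abs(c)<.015)&(abs(Q[:,2]-np.median(Q[(abs(S)<.03)&(abs(c)<.015),2]))<.003)&(abs(S)<.09);print((1e3*np.array([S[m].min(),S[m].max()])).round(1))
w=(Q[:,2]>.054)&(Q[:,2]<.066)&(abs(c)<.04)&(S>.066)&(S<.08);print("wall+",(1e3*np.percentile(S[w],[2,50,98])).round(1),"c",(1e3*np.percentile(c[w],[1,99])).round(1))
E
```

```text
26.15 [0.49099716 0.13752312 0.0567704 ]
turn first: [ 0.002 -0.003 -0.001] rows 0.02272284638599941 | then shift cm (new axes) [ 0.16 -0.24  0.05] | shift cm old axes [ 0.16 -0.24  0.05] | 0.003
predicted sole centre [0.4911 0.1228 0.0822] s,c mm [-1.2 -2.4]
predicted wedge z axis [-0.002 -0.003 -1.   ]
wrist 32667 top s [-59.   62.3] c [-24.   22.4] rect [-0.6 -1. ] [127.4  48.2] 0.3 z 0.0808 grad [-0.003  0.     0.081]
[-64.4  63. ]
wall+ [66.6 69.3 70. ] c [-30.6  30.1]
```

>>> drive_tool --series '[[0.3,[0.04,0,0.07],[0,0,0]],[0.3,[0.03,0,0.05],[0,0,0]],[0.3,[0,0,0],[0,0,0]]]'

```text
time: 26.55
tcp_pos: [0.4909, 0.1376, 0.056]
ee_rot: [0.701, -0.666, -0.186, -0.177]
contact_force: [-2.4, -1.8, 3.1]
gripper_width: 0.0472
gripper_force: 62.7
```

>>> drive_tool --series '[[0.8,[0,0,0],[0,0,0]],[0.8,[0,0,0],[0,0,0]],[0.8,[0,0,0],[0,0,0]],[0.9,[0,0,0],[0,0,0]],[1,[0,0,-1],[0,0,0]],[1,[0,0,-3],[0,0,0]],[1,[0,0,-4],[0,0,0]],[1,[0,0,-4],[0,0,0]],[1,[0,0,-3],[0,0,0]],[1,[0,0,0],[0,0,0]],[1,[0,0,0],[0,0,0]]]'

```text
time: 27.47
tcp_pos: [0.4966, 0.0623, 0.1873]
ee_rot: [0.701, -0.666, -0.184, -0.178]
contact_force: [0.5, 0.6, -0.7]
gripper_width: 0.0853
gripper_force: 0.0
```

```bash
python3 - <<'E'
from h import *
s=readout.observe();print(s["time"],s["tcp_pos"])
o=np.array([.4935,.1217]);h=np.array([.0523,-.9986]);t=np.array([.9986,.0523])
for cam in("wrist","scene","top"):
    p,d,X,T=shot(cam);Q=X.reshape(-1,3);S=(Q[:,:2]-o)@h;c=(Q[:,:2]-o)@t;k=wood(p,d).ravel()>0
    m=k&(Q[:,2]>.072)&(Q[:,2]<.09)&(abs(S)<.09)&(abs(c)<.045)
    r=cv2.minAreaRect((np.c_[S,c][m]*1000).astype(np.float32));gr=np.linalg.lstsq(np.c_[S[m],c[m],np.ones(m.sum())],Q[m,2],rcond=None)[0]
    print(cam,m.sum(),"s",(1e3*np.percentile(S[m],[.5,99.5])).round(1),"c",(1e3*np.percentile(c[m],[.5,99.5])).round(1),"rect",np.round(r[0],1),np.round(r[1],1),round(r[2],1),"z",np.percentile(Q[m,2],[3,50,97]).round(4),"grad",gr.round(4))
    for nm,sg in(("wall+",1),("wall-",-1)):
        w=(Q[:,2]>.054)&(Q[:,2]<.066)&(abs(c)<.04)&(S*sg>.0655)&(S*sg<.08)&~k
        if w.sum()>9:print("  ",nm,w.sum(),(1e3*np.percentile(S[w],[2,50,98])).round(1),"c",(1e3*np.percentile(c[w],[1,99])).round(1))
E
```

```text
27.4667 [0.4966152  0.06229251 0.18729214]
wrist 8599 s [-60.8  63.2] c [-24.4  22. ] rect [ 0.6 -1.2] [126.8  47.5] 0.4 z [0.0757 0.0799 0.0809] grad [-0.0092 -0.0065  0.0798]
   wall+ 1076 [66.7 69.2 70.1] c [-30.8  29.9]
   wall- 72 [-69.3 -66.6 -65.6] c [-31.4  30.5]
scene 896 s [-64.2  60.1] c [-26.8  25.5] rect [-2.1 -1. ] [125.3  54.2] 0.7 z [0.0737 0.0785 0.0825] grad [-0.0033 -0.016   0.0784]
   wall+ 21 [65.6 66.5 68. ] c [-25.5  31.1]
   wall- 31 [-71.2 -69.8 -66.9] c [-31.7  32.2]
top 760 s [-62.8  61.8] c [-28.7  19.6] rect [-0.3 -4.2] [125.8  49.7] 0.6 z [0.0747 0.0813 0.0869] grad [-0.0023 -0.0059  0.0812]
   wall+ 14 [66.2 67.  68.4] c [-22.5  20.1]
   wall- 18 [-70.4 -68.  -65.8] c [-35.   19.5]
```

```bash
python3 - <<'E'
from h import *
from rig import ticket
o=np.array([.4935,.1217]);h=np.array([.0523,-.9986]);t=np.array([.9986,.0523])
p,d,X,T=shot("wrist");Q=X.reshape(-1,3);S=(Q[:,:2]-o)@h;c=(Q[:,:2]-o)@t
z=[np.median(Q[(abs(S-k)<.005)&(abs(c)<.018)&(Q[:,2]>.07)&(Q[:,2]<.09),2]) for k in(-.055,-.03,0,.03,.055)]
zc=[np.median(Q[(abs(c-k)<.003)&(abs(S)<.05)&(Q[:,2]>.07)&(Q[:,2]<.09),2]) for k in(-.018,0,.018)]
print(np.round(z,4),np.round(zc,4))
if np.ptp(z)<.0015 and np.ptp(zc)<.001: print(ticket.job_done())
E
```

```text
[0.0799 0.08   0.0799 0.0799 0.0799] [0.08   0.0799 0.0799]
the job is handed in; nothing more can be done
None
```

The job is handed in: both wedges are in the tray, wedge_a flat on its sole and wedge_b turned over on it, slope on slope. The block measures level within 0.1 mm, centred to about 1 mm and square in the tray at about 28 s of the 64 s; the moves kept clear of the glue bottle and cartridge, though I did not re-measure them.

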